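Set the lens spacing on a centring rig

ROBOT

A 7-joint arm with a two-finger parallel gripper is mounted at the origin on the work surface. World frame = base frame: x ahead of the robot, y to its left, z up, the work surface at z = 0. Lengths are in m, angles in rad, forces in N, time in s.
With the tool pointing down it reaches from about 0.35 to 0.9 m from the base axis. Payload 8.1 kg.
Tool frame: the origin (TCP) lies between the finger pads; the fingertips stand 11 mm ahead of it and the grasp point (between the pads) lies 8 mm behind it; z points along the fingers, y is the line along which they close (so a half turn about z gives the same grasp; the last joint's range is limited). The gripper opens to 92 mm and grips with 3 to 60 N. Pads are 19 mm wide; open, the fingers measure 130 mm over their backs; the gripper's body (75 mm by 190 mm) begins 47 mm behind the grasp point.
Start: joints at [1.203, 0.434, 0.025, 1.573, -0.012, 1.134, -0.075], TCP at [0.164, -0.603, 0.205] pointing down, gripper open.
Joint ranges: [-2.62, 2.62], [-0.44, 2.09], [-1.27, 1.32], [0.08, 2.57], [-1.32, 4.46], [0.12, 2], [-2.74, 2.74]. Speed limits (rad/s): [2.22, 2.22, 3.01, 3.01, 3.14, 3.14, 3.14].

INTERFACE

Orientations are given as a rotation vector (axis times angle).
In Python, from cell import observe, get_image, camera_params, sign_off gives the robot as it stands.
- The arm moves only by the shell command python3 -m pendant 'ROWS' [FORCE]. ROWS is JSON, one flat list of numbers, 7 for each row, row after row: the shift along the tool's x, y, z in m, then the turn, a rotation vector about the tool's x, y, z in rad, then the finger opening in m, from 0 to 0.0918. In form: [dx, dy, dz, rx, ry, rz, jaw, dx, dy, dz, rx, ry, rz, jaw, ...]. A call has 1 to 10 rows; each row shifts and turns the commanded pose from where the row before left it, along the tool's axes as they then stand; what a row does not reach is not made up. A row lasts 1/8 s, in which the tool goes at most 62.5 mm and 10.7 degrees, less where a joint would pass 70% of its speed; a pose out of reach is approached as far as the arm can. A call is refused whole if a number of a shift passes 0.0625 or a number of a turn 0.188, either way. A call with a gripper value outside its range is refused whole. The fingers move at their own pace and stop on an object; FORCE is the grip in N (left out, the last holds). Time passes only in rows, so rows that do not move let the fingers close. It gives the time, the measured TCP pose, the force, the opening and the grip force at its end, in the units of the state.
- observe(): the state, without advancing time (a new reading comes with each control period).
- get_image(name): name is "scene" or "side" or "wrist"; returns the picture (400x640x3 uint8, red, green, blue); there is no depth.
- camera_params(name): a dict with "intrinsics" (3x3 intrinsics, pixels), "dist" ([k1, k2, p1, p2, k3] as OpenCV has them; the pictures are not rectified), "eye" and "rotation" of the camera in the world; the wrist camera has in their place "T_tool_cam" (4x4, takes a point from camera to tool coordinates, whose origin is the TCP and whose axes are the flange's). Camera axes: x right, y down, z forward; pixel columns grow to the right and rows downward; lengths in m; the calibration is good to about 2 mm. A picture is of the moment at which its call begins: read the wrist's pose just before it. camera_params takes no time and is no camera call.
- sign_off(): hands the job in; it is judged then, once.
The state is a dict: "clock": time; "joints": joint angles; "dq": joint speeds; "joint_efforts": joint torques, N m; "position": TCP position; "ee_rot": TCP orientation; "force": force on the tool from outside, world axes, zero at the start; "ft_torque": the same for the moment, N m; "width": opening from 0.0 (shut) to 1.0 (fully open); "gripper_force": force on a finger pad.
Only numpy, scipy, OpenCV 4.12 (cv2) and the standard library are available. Lean on these libraries where they do the work, as an engineer would, in place of code of your own. Each camera call takes 0.05 s, during which the arm holds its last target. There are 200 camera calls.

TASK

On the cream lens-centring rig, roll the dark knurled thumbwheel under a fingertip, pressing it only lightly, to slide the movable lens cell towards the fixed one until its brass pointer lines up with the red gauge tab. Work only through the wheel: do not push the sliding lens cell itself, and do not pick up or disturb the eye-drop bottle, penlight, pack of wipes or cup of cotton buds. Then take the hand clear.

Things in the scene. Friction and masses are not known exactly. Their poses are not given: they have to be found in the camera images.
- rig: fixed cream rig: base plate 120 (its x) by 280 (its y) by 16 mm; origin at the centre of its underside, on the table, z up. Along its y: wheel at -95 mm (x = 0), movable lens cell (+12 mm at the start), fixed lens cell at +104 mm; cells are black 47 mm rings with a lens, tops 102 mm above the table. Two cheeks flank the wheel (|x| 14 to 33 mm, 62 mm long in y, tops 57 mm above the table)
- wheel_crown (a point): top of the unpressed wheel's rim (fixed on the rig), 75 mm above the table; axes as the rig's. Stroke here along the rig's y: rolling the top to +y (towards the lens cells) moves the movable cell to +y, 1 mm for every 3 mm of rim travel; rolling back moves it back. Cell limits: 5 mm back and 44 mm forward of the start
- wheel: dark knurled steel thumbwheel with four yellow ribs, 60 mm in diameter, 24 mm wide, axle level along the rig's x; origin at its centre, 45 mm above the table. It turns with a fingertip by friction, needs about 1.2 N along the rim, and stays where left. Its axle and the rails are one sprung frame: pressed, wheel and movable cell sink together up to 7 mm, about 1 N per mm after the first 1.3 N
- carriage: the movable lens cell on its cream foot, which slides along the rig's y, driven by the wheel; origin 28 mm above the table, on the cell's middle in y. Not to be pushed directly
- pointer_tip (a point): tip of the brass pointer that sticks out of the movable cell's foot to the rig's +x, 4 mm wide, over a white scale with 5 mm divisions, 32 mm above the table; moves with the cell; axes as the rig's
- gauge_mark (a point): tip of the red gauge tab (fixed red block, 16 mm wide, on the far (+x) edge of the base, with a 4 mm wide nose), 22 mm above the table; axes as the rig's. The pointer is on the mark when both have the same place along the rig's y. At the start the mark is 12 to 36 mm further along +y; 4 mm lies between nose and pointer tip in x
- drops: loose white eye-drop bottle with blue cap, 30 mm in diameter, 65 mm tall, standing; origin at the centre of its underside
- penlight: loose steel penlight with black head, lying, 125 mm long along its x, 18 mm thick; origin below its middle
- wipes: loose white and yellow pack of wipes, 85 by 150 by 36 mm, lying; origin at the centre of its underside
- bud_cup: loose clear cup of cotton buds, 60 mm across, about 70 mm tall with the buds; origin at the centre of its underside

How it is judged:
At the end, for the whole second after the job is handed in: The brass pointer is within 3 mm of the red gauge mark along the rig and at rest, and the four loose things are within 15 mm of where they were (y of pointer_tip in the frame of gauge_mark between -0.003 and 0.003 m and linear speed of carriage below 0.004 m/s and distance of each of drops, penlight, wipes, bud_cup from where it was at the start of the episode below 0.015 m); the robot touches nothing.
It fails at once if the sliding lens cell is pushed directly (more than 1 N) (contact force between carriage and the fingers above 1 N or contact force between carriage and the arm above 1 N).
It fails at once if the wheel is pressed hard (over 30 N) (contact force between wheel and the fingers above 30 N).
It fails at once if a loose thing is lifted, carried or pushed more than 15 mm, or tipped over (distance of any of drops, penlight, wipes, bud_cup from where it was at the start of the episode above 0.015 m or angle between any of drops, penlight, wipes, bud_cup's own z axis and vertical above 0.4 rad).
It also fails if it takes over 48 s, if anything falls off the work surface, if the arm or the gripper's body presses on something with over 40 N, if the wrist force passes 120 N, or if a joint passes its speed limit or range.

## Working session

There is one attempt and no reset: what is moved stays moved. The work goes in short steps, Python scripts to look and compute and a shell command to move; the robot and the scene stay as the last step left them, time stands still between calls to the robot, and variables do not carry over. Pictures are saved under pics/ and viewed, at most 10 in all, crops included, and the job is handed in when it is done.

```bash
mkdir -p pics; python3 - <<'E'
from cell import *
import cv2
s=observe();print(s)
for n in("scene","side"):
    cv2.imwrite(f"pics/{n}0.png",get_image(n)[:,:,::-1]);print(n,camera_params(n))
print(camera_params("wrist"))
E
```

```text
{'clock': 0.0, 'joints': array([ 1.20336623,  0.43523437,  0.02497858,  1.5741198 , -0.01156877,
        1.13400786, -0.07511214]), 'dq': array([-0.0006433 ,  0.0007095 , -0.00061992, -0.00050527,  0.00113529,
        0.00049496,  0.00034007]), 'joint_efforts': array([ 1.40006705e-04, -6.67860246e+01,  9.85029973e-01, -3.14464653e+01,
       -6.05534739e-02,  4.29099309e-02,  1.38297610e-04]), 'position': array([ 0.16336946, -0.60268672,  0.20422923]), 'ee_rot': array([-3.11254229e+00, -4.14456025e-01,  6.11331669e-04]), 'force': array([0.02350314, 0.02612519, 0.50074227]), 'ft_torque': array([ 0.02715257, -0.03259387,  0.02691931]), 'gripper_force': 0.0, 'width': 1.0036913648626196}
scene {'intrinsics': array([[515.44662224,   0.        , 318.14521217],
       [  0.        , 515.44662224, 199.63091608],
       [  0.        ,   0.        ,   1.        ]]), 'dist': array([-0.00658455,  0.        ,  0.        ,  0.        ,  0.        ]), 'eye': array([ 1.08180807, -0.2112894 ,  0.76018582]), 'rotation': array([-2.16769184, -1.21593073,  0.46379798])}
side {'intrinsics': array([[409.51
[... 245 characters left out ...]
6  , -0.42068348,  0.62861975]), 'rotation': array([-2.3929988 ,  0.29315423, -0.11504622])}
{'intrinsics': array([[318.20727026,   0.        , 323.30149225],
       [  0.        , 318.20727026, 198.47089212],
       [  0.        ,   0.        ,   1.        ]]), 'dist': array([-0.01251864,  0.        ,  0.        ,  0.        ,  0.        ]), 'T_tool_cam': array([[-1.07946538e-03, -9.57513821e-01, -2.88385361e-01,
         7.80633988e-02],
       [ 9.99999359e-01, -1.13230311e-03,  1.64058020e-05,
         9.33278023e-04],
       [-3.42248425e-04, -2.88385159e-01,  9.57514430e-01,
        -1.80134809e-01],
       [ 0.00000000e+00,  0.00000000e+00,  0.00000000e+00,
         1.00000000e+00]])}
```

View pics/scene0.png

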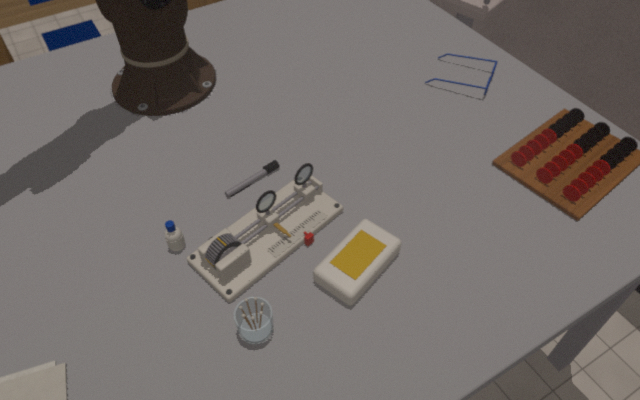

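View pics/side0.png

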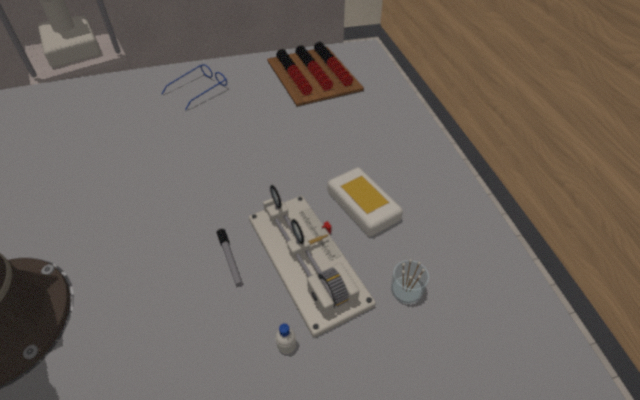

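```bash
python3 - <<'E'
import cv2
a=cv2.imread("pics/scene0.png")[150:300,180:350];cv2.imwrite("pics/sc.png",cv2.resize(a,None,fx=4,fy=4,interpolation=2))
a=cv2.imread("pics/side0.png")[180:330,240:380];cv2.imwrite("pics/si.png",cv2.resize(a,None,fx=4,fy=4,interpolation=2))
E
```

```text
(no output)
```

View pics/sc.png

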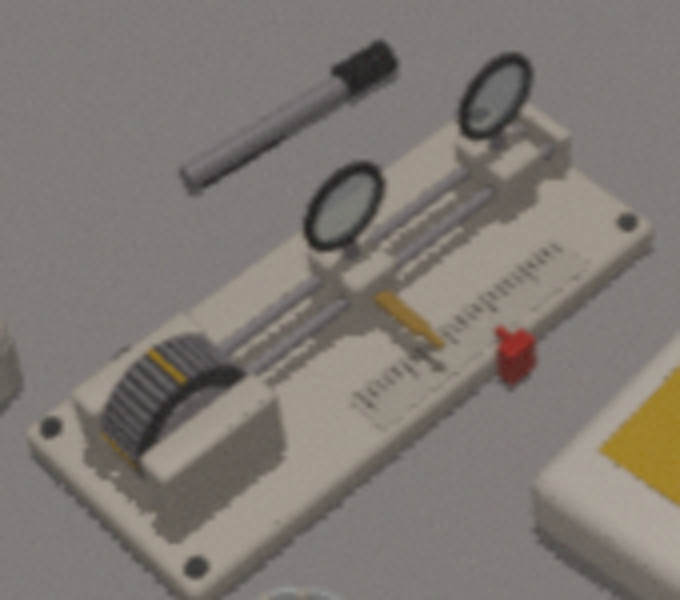

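View pics/si.png

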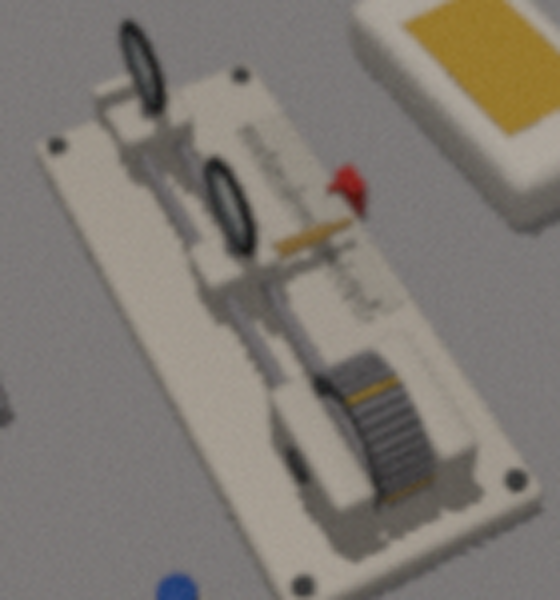

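```bash
cat > h.py <<'E'
import numpy as np,cv2
from cell import *
from scipy.spatial.transform import Rotation as R
def ray(uv,K,d,eye,Rm,z):
    p=cv2.undistortPoints(np.array([[uv]],float),K,d)[0,0]
    r=Rm@np.array([p[0],p[1],1]);return eye+r*(z-eye[2])/r[2]
def ext(n,uv,z):
    c=camera_params(n)
    return ray(uv,c["intrinsics"],c["dist"],c["eye"],R.from_rotvec(c["rotation"]).as_matrix(),z)
E
python3 - <<'E'
from h import *
sc=lambda u,v:(180+u/4,150+v/4)
si=lambda u,v:(240+u/4,180+v/4)
P={}
for n,f,d in(("scene",sc,dict(A=(51,428),B=(196,567),C=(627,222),p=(441,345),g=(499,331))),("side",si,dict(A=(304,586),B=(517,480),C=(241,75),D=(57,146),p=(350,222),g=(333,187)))):
    P[n]={k:ext(n,f(*v),{'p':.032,'g':.022}.get(k,.016)) for k,v in d.items()}
    for k in P[n]:print(n,k,P[n][k].round(4))
a,b=P["scene"],P["side"]
m={k:(a.get(k,b[k])+b[k])/2 for k in b}
yv=(b['C']-b['B']+b['D']-b['A']+a['C']-a['B'])[:2];yv/=np.linalg.norm(yv);xv=np.array([yv[1],-yv[0]])
c=((m['A']+m['C'])/2)[:2]
print("c",c,"y",yv,np.degrees(np.arctan2(yv[1],yv[0])),"crown",c-.095*yv)
for q in(a,b):print([( (q[k][:2]-c)@xv, (q[k][:2]-c)@yv) for k in q])
T=R.from_rotvec(observe()["ee_rot"]).as_matrix();print(T.round(3))
E
```

```text
scene A [ 0.5266 -0.1387  0.016 ]
scene B [ 0.6233 -0.1139  0.016 ]
scene C [0.5594 0.1386 0.016 ]
scene p [0.5873 0.0233 0.032 ]
scene g [0.5874 0.0525 0.022 ]
side A [ 0.5279 -0.1393  0.016 ]
side B [ 0.625  -0.1149  0.016 ]
side C [0.5611 0.1373 0.016 ]
side D [0.4638 0.1127 0.016 ]
side p [0.5881 0.0211 0.032 ]
side g [0.5876 0.0507 0.022 ]
c [ 5.43749930e-01 -5.12231806e-04] y [-0.24588946  0.96929788] 104.23440414080956 crown [ 0.56710943 -0.09259553]
[(np.float64(-0.05060384148102079), np.float64(-0.12970695135418908)), (np.float64(0.04919986966168083), np.float64(-0.12947827408248627)), (np.float64(0.049339663098519046), np.float64(0.13103094699711323)), (np.float64(0.04810440457251999), np.float64(0.012375549801026486)), (np.float64(0.05530823340963496), np.float64(0.040678984807660766))]
[(np.float64(-0.04946120703181741), np.float64(-0.13059881743153243)), (np.float64(0.05063466232407344), np.float64(-0.13088187546428337)), (np.float64(0.050725385414319354), np.float64(0.12927482178860814)), (np.float64(-0.04969172355890152), np.float64(0.129394897982254)), (np.float64(0.04831670064768379), np.float64(0.010044932418012614)), (np.float64(0.05504521247305536), np.float64(0.038824412070985755))]
[[ 0.965  0.262 -0.   ]
 [ 0.262 -0.965  0.001]
 [-0.    -0.001 -1.   ]]
```

```bash
python3 -m pendant '[0.043,-0.031,0,0,0,0.017,0, 0.043,-0.0315,0,0,0,0,0, 0.043,-0.0315,0,0,0,0,0, 0.043,-0.0315,0,0,0,0,0, 0.043,-0.0315,0,0,0,0,0, 0.043,-0.0315,0,0,0,0,0, 0.043,-0.0315,0,0,0,0,0, 0.043,-0.0315,0,0,0,0,0, 0.043,-0.0315,0,0,0,0,0, 0.043,-0.0315,0,0,0,0,0]' 5; python3 -m pendant '[0.043,-0.0315,0,0,0,0,0, 0.043,-0.0315,0,0,0,0,0, 0,0,0.03,0,0,0,0, 0,0,0.03,0,0,0,0, 0,0,0,0,0,0,0, 0,0,0,0,0,0,0]'
cat > st.py <<'E'
from h import *
s=observe();c=np.array([.54375,-.0005]);y=np.array([-.2459,.9693]);x=np.array([.9693,.2459])
T=R.from_rotvec(s["ee_rot"]).as_matrix();d=s["position"][:2]-(c-.095*y)
print("t",s["clock"],"rig dx,dy from crown",d@x,d@y,"tip z",s["position"][2]-.011,"F",s["force"].round(2),"Tz",T[:,2].round(3),"yaw err",np.degrees(np.arctan2(T[1,1],T[0,1]))+75.77)
E
cat > pic.py <<'E'
import sys
from h import *
cv2.imwrite(f"pics/{sys.argv[2]}.png",get_image(sys.argv[1])[:,:,::-1])
E
python3 st.py; python3 pic.py wrist w1
```

```text
clock: 1.35
position: [0.5033, -0.1909, 0.2048]
ee_rot: [3.118, 0.388, -0.001]
force: [-0.0, -1.0, 0.5]
width: 0.007
gripper_force: 0.0
clock: 2.1
position: [0.571, -0.1103, 0.1459]
ee_rot: [3.117, 0.388, 0.001]
force: [-0.6, -0.3, 1.0]
width: 0.003
gripper_force: 0.0
t 2.1 rig dx,dy from crown -0.0006250951814331862 -0.018103496854905986 tip z 0.13492559485434508 F [-0.59 -0.34  0.99] Tz [ 0.001 -0.    -1.   ] yaw err -0.04963352126578968
```

View pics/w1.png

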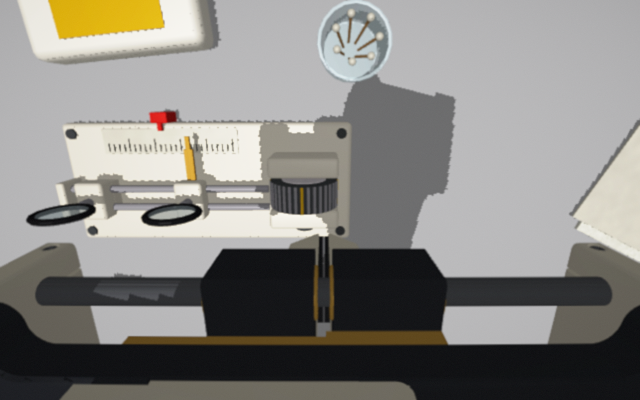

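```bash
python3 -m pendant '[0.0005,0,0.035,0,0,0,0, 0,0,0.02,0,0,0,0, 0,0,0,0,0,0,0, 0,-0.001,0.005,0,0,0,0, 0,-0.001,0.006,0,0,0,0, 0,0,0,0,0,0,0, 0,0,0,0,0,0,0]';python3 st.py; python3 pic.py side s1
```

```text
clock: 3.02
position: [0.5707, -0.1081, 0.0793]
ee_rot: [3.117, 0.388, 0.0]
force: [-0.2, 0.7, -0.4]
width: 0.003
gripper_force: 0.0
t 3.025 rig dx,dy from crown -0.0003425868183749053 -0.015931032063495013 tip z 0.06828710632193212 F [-0.23  0.67 -0.41] Tz [ 0. -0. -1.] yaw err -0.03532733179778802
```

```bash
python3 -m pendant '[0,-0.005,-0.0022,0,0,0,0, 0,-0.005,-0.0009,0,0,0,0, 0,-0.004,0,0,0,0,0, 0,-0.004,0,0,0,0,0]';  python3 st.py; python3 -m pendant '[0,-0.004,0,0,0,0,0, 0,-0.005,0.0009,0,0,0,0, 0,-0.005,0.002,0,0,0,0, 0,-0.002,-0.012,0,0,0,0, 0,0,0,0,0,0,0]';python3 st.py; python3 pic.py side s2
python3 - <<'E'
import cv2,numpy as np
i=[cv2.resize(cv2.imread(f"pics/{n}.png")[190:320,265:375],None,fx=3.6,fy=4.4,interpolation=2) for n in("side0","s2")]
cv2.imwrite("pics/cmp.png",np.hstack(i))
E
```

```text
clock: 3.58
position: [0.5661, -0.0903, 0.0822]
ee_rot: [3.117, 0.389, 0.0]
force: [-0.0, -0.0, -0.0]
width: 0.01
gripper_force: 0.0
t 3.575 rig dx,dy from crown -0.0004540292188249215 0.0025075385730690554 tip z 0.07116131430771748 F [-0.03 -0.04 -0.01] Tz [ 0. -0. -1.] yaw err -0.022021328150032105
clock: 4.2
position: [0.5631, -0.075, 0.0925]
ee_rot: [3.117, 0.389, 0.003]
force: [0.1, -0.6, 0.5]
width: 0.003
gripper_force: 0.0
t 4.2 rig dx,dy from crown 0.0004756500204946117 0.01805299744344801 tip z 0.08152183947101387 F [ 0.14 -0.56  0.5 ] Tz [ 0.002 -0.    -1.   ] yaw err -0.02055707779692284
```

View pics/cmp.png

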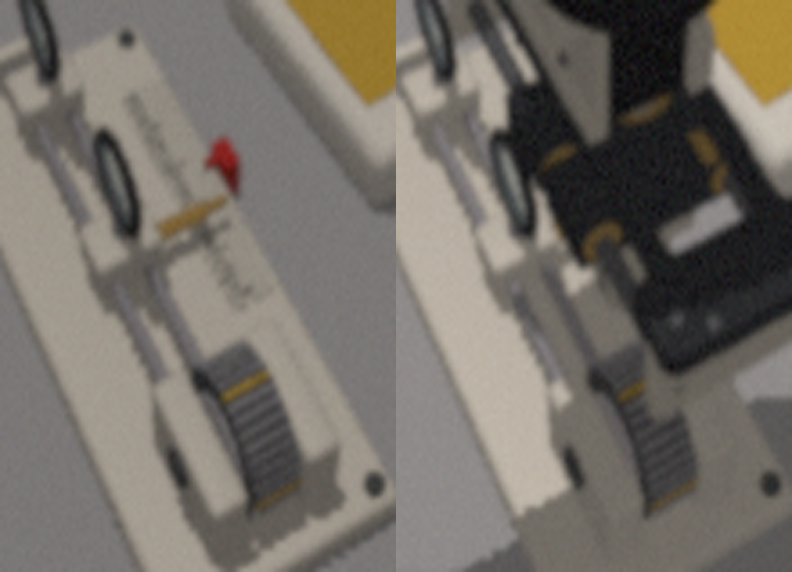

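```bash
python3 -m pendant '[0,0.018,0,0,0,0,0, 0,0,0,0,0,0,0, 0,0,0.010,0,0,0,0, 0,0,0,0,0,0,0, 0,0,0,0,0,0,0]';python3 st.py; for i in 1 2 3; do python3 -m pendant '[0,0,0.0015,0,0,0,0, 0,0,0,0,0,0,0, 0,0,0,0,0,0,0]' >/dev/null;python3 st.py; done
```

```text
clock: 4.88
position: [0.5664, -0.0922, 0.0809]
ee_rot: [-3.117, -0.389, 0.001]
force: [0.3, 0.6, -0.4]
width: 0.006
gripper_force: 0.0
t 4.875 rig dx,dy from crown -0.0006249838312956272 0.0005374595100235528 tip z 0.06992288453246866 F [ 0.27  0.58 -0.43] Tz [-0.001  0.    -1.   ] yaw err -0.011384249517391254
t 5.25 rig dx,dy from crown -0.00040472094776434884 0.00011868761159030365 tip z 0.0688212101596157 F [-0.49  0.37  0.46] Tz [ 0. -0. -1.] yaw err -0.030727620244931586
t 5.625 rig dx,dy from crown -0.0004751586669653281 8.549536044897016e-05 tip z 0.06721942784048303 F [-0.39  1.12  0.36] Tz [ 0. -0. -1.] yaw err -0.04064500806241256
t 6.0 rig dx,dy from crown -0.0005050001239441311 0.00010278469679109806 tip z 0.06569474183739381 F [-0.23 -0.12  0.32] Tz [-0. -0. -1.] yaw err -0.03476738277053926
```

```bash
python3 pic.py scene c1; python3 - <<'E'
import cv2,numpy as np
a=cv2.resize(cv2.imread("pics/c1.png")[170:300,170:270],None,fx=4,fy=4,interpolation=2)
b=cv2.resize(cv2.imread("pics/scene0.png")[170:300,170:270],None,fx=4,fy=4,interpolation=2)
cv2.imwrite("pics/c1c.png",np.hstack([b,a]))
E
```

```text
(no output)
```

View pics/c1c.png

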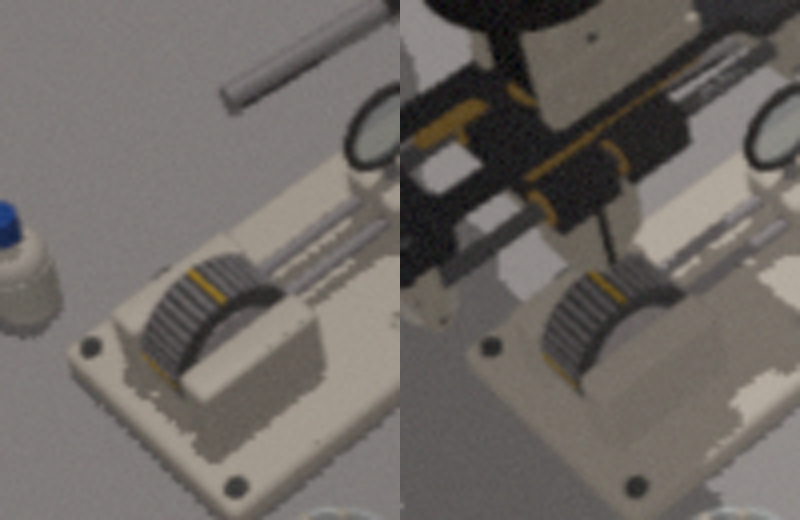

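```bash
python3 - <<'E'
from h import *
c=camera_params("scene");Rm=R.from_rotvec(c["rotation"]).as_matrix()
s=observe();T=R.from_rotvec(s["ee_rot"]).as_matrix()
def pr(p):
    u=cv2.projectPoints((Rm.T@(p-c["eye"]))[None],np.zeros(3),np.zeros(3),c["intrinsics"],c["dist"])[0][0,0];return u.round(1),((u-[170,170])*4+[400,0]).round()
for n,o in dict(tcp=[0,0,0],tip=[0,0,.011],tipfront=[.0095,0,.011],tipback=[-.0095,0,.011],up=[0,0,-.03]).items():print(n,*pr(s["position"]+T@np.array(o)))
cr=np.array([.5671,-.0926,.075]);x=np.array([.9693,.2459,0])
for d in(-.012,0,.012):print("crown",d,*pr(cr+d*x))
for z in(.06,.066,.075):print(z,ext("scene",(222.5,235.5),z))
E
```

```text
tcp [221.1 241. ] [605. 284.]
tip [222.2 244.9] [609. 300.]
tipfront [225.8 248.2] [623. 313.]
tipback [218.6 241.7] [594. 287.]
up [218.3 229.9] [593. 239.]
crown -0.012 [216.9 237.7] [588. 271.]
crown 0 [221.4 241.8] [606. 287.]
crown 0.012 [226. 246.] [624. 304.]
0.06 [ 0.54463974 -0.08295572  0.06      ]
0.066 [ 0.54924282 -0.08405544  0.066     ]
0.075 [ 0.55614744 -0.085705    0.075     ]
```

```bash
python3 pic.py wrist w2; python3 - <<'E'
from h import *
c=camera_params("wrist");M=np.linalg.inv(c["T_tool_cam"])
def pt(p):
    q=M[:3,:3]@p+M[:3,3];return cv2.projectPoints(q[None],np.zeros(3),np.zeros(3),c["intrinsics"],c["dist"])[0][0,0].round(1)
for o in([0,0,.011],[.0095,0,.011],[-.0095,0,.011],[.0095,0,-.03]):print("tip",o,pt(np.array(o)))
T=R.from_rotvec([3.117,.388,.001]).as_matrix();p=np.array([.571,-.1103,.1459])
for n,w in dict(crown=[.5671,-.0926,.075],A=[.5272,-.139,.016],B=[.6242,-.1144,.016],C=[.5602,.138,.016],D=[.4638,.1127,.016],bottle_off=[.5875,.0516,.022]).items():print(n,pt(T.T@(np.array(w)-p)))
# measure plate screws through the wrist camera of w1
W=c["T_tool_cam"]
for n,uv in dict(A=(341,231),B=(342,133),C=(71,133),D=(92,230)).items():
    print(n,ray(uv,c["intrinsics"],c["dist"],p+T@W[:3,3],T@W[:3,:3],.016).round(4))
E
```

```text
tip [0, 0, 0.011] [321.9 228.9]
tip [0.0095, 0, 0.011] [321.8 215. ]
tip [-0.0095, 0, 0.011] [321.9 242.4]
tip [0.0095, 0, -0.03] [321.5 242. ]
crown [300.2 200.8]
A [338.7 229.8]
B [339.9 132.7]
C [ 70.2 133.7]
D [ 92.5 229.7]
bottle_off [159.3 128.2]
A [ 0.5264 -0.1417  0.016 ]
B [ 0.6244 -0.1164  0.016 ]
C [0.5611 0.1373 0.016 ]
D [0.4633 0.1132 0.016 ]
```

View pics/w2.png

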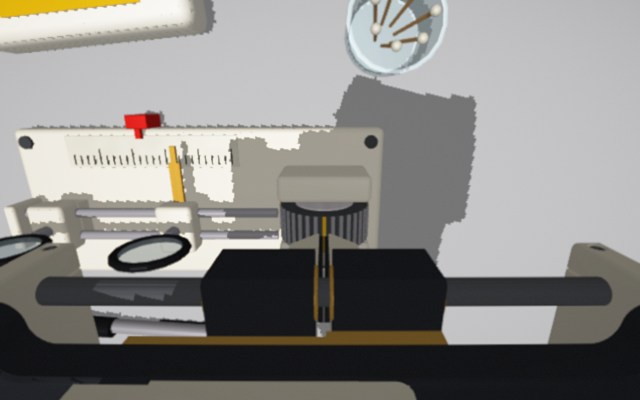

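```bash
python3 - <<'E'
import cv2,numpy as np
f=lambda n,r,c,w:cv2.convertScaleAbs(cv2.resize(cv2.imread(n)[r:r+w,c:c+w],(400,400),interpolation=2),alpha=1.5)
a=f("pics/w2.png",190,275,100);b=f("pics/c1.png",205,195,50)
cv2.imwrite("pics/z.png",np.hstack([a,b]))
E
```

```text
(no output)
```

View pics/z.png

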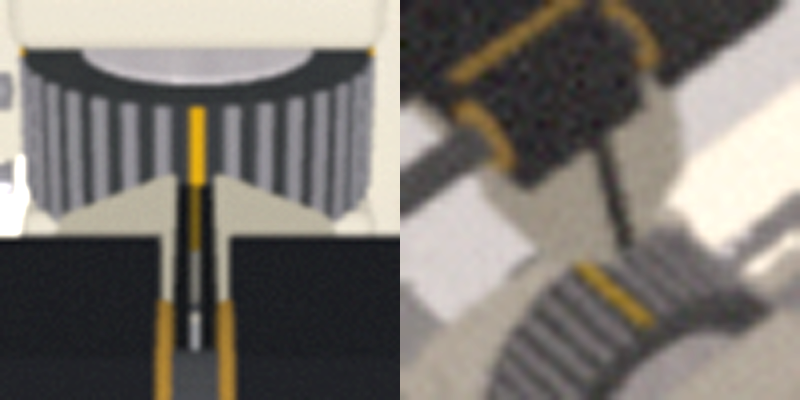

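Pictures: in both views the closed fingertips end about 20 mm behind the TCP (wrist row 235, scene (223,236)), so the tip still hovers about 20 mm over the crown. I'll probe further down and watch the force.

```bash
python3 -m pendant '[0,0.004,0.006,0,0,0,0, 0,0,0.006,0,0,0,0, 0,0,0,0,0,0,0, 0,0,0,0,0,0,0]'>/dev/null;python3 st.py; for i in 1 2 3 4 ; do python3 -m pendant '[0,0,0.0015,0,0,0,0, 0,0,0,0,0,0,0, 0,0,0,0,0,0,0]' >/dev/null;python3 st.py; done
```

```text
t 6.6 rig dx,dy from crown -0.000494447166232252 -0.003804798013356585 tip z 0.053630636707880056 F [ 0.34 -0.33  0.42] Tz [-0.  0. -1.] yaw err -0.03159269719873237
t 6.975 rig dx,dy from crown -0.0004314140685412971 -0.0038942593255461783 tip z 0.052295788355462905 F [ 0.34 -0.08  0.38] Tz [ 0. -0. -1.] yaw err -0.03484867649294188
t 7.35 rig dx,dy from crown -0.0005253941960694407 -0.003922261287463721 tip z 0.0506991516734487 F [-0.37  0.49 -0.85] Tz [-0. -0. -1.] yaw err -0.03863224328438264
t 7.725 rig dx,dy from crown -0.0005079486134619001 -0.0038872524403425583 tip z 0.04919771814801127 F [ 0.14  0.45 -1.02] Tz [-0. -0. -1.] yaw err -0.03605059686231016
t 8.1 rig dx,dy from crown -0.0004858030679422737 -0.003889677217988881 tip z 0.047703938408377194 F [0.12 0.74 0.83] Tz [-0. -0. -1.] yaw err -0.03743159840526289
```

```bash
for i in 1 2 3 4 ; do python3 -m pendant '[0,0,0.0015,0,0,0,0, 0,0,0,0,0,0,0, 0,0,0,0,0,0,0]' >/dev/null;python3 st.py|cut -c1-140; done; python3 pic.py wrist w3;python3 pic.py side s3; python3 pic.py scene c3
```

```text
t 8.475 rig dx,dy from crown -0.0004825291354280492 -0.0038820942325293187 tip z 0.04620917380681522 F [-0.32  0.89  0.04] Tz [-0. -0. -1.] 
t 8.85 rig dx,dy from crown -0.0005217057717882148 -0.0038687624725314554 tip z 0.04468002143614566 F [0.32 0.18 0.47] Tz [-0. -0. -1.] yaw 
t 9.225 rig dx,dy from crown -0.0004886569127541646 -0.003918660124352923 tip z 0.04320988757875993 F [-0.19 -0.68  0.1 ] Tz [-0. -0. -1.] y
t 9.6 rig dx,dy from crown -0.00037628247372852215 -0.0039639384850597235 tip z 0.0418478161654625 F [0.69 0.02 1.48] Tz [ 0. -0. -1.] yaw e
```

```bash
for i in 1 2; do python3 -m pendant '[0,0,0.001,0,0,0,0, 0,0,0,0,0,0,0]' >/dev/null;python3 st.py|cut -c1-140;  python3 -m pendant '[0,0,0,0,0,0,0]' >/dev/null;python3 st.py|cut -c1-140; done; python3 pic.py wrist w3;python3 - <<'E'
import cv2,numpy as np
f=lambda n,r,c,w:cv2.convertScaleAbs(cv2.resize(cv2.imread(n)[r:r+w,c:c+w],(400,400),interpolation=2),alpha=1.5)
a,b=cv2.imread("pics/w2.png"),cv2.imread("pics/w3.png")
# numeric view: brightness columns along the ring rows
print(abs(a.astype(int)-b).mean())
E
```

```text
t 10.0 rig dx,dy from crown -0.0003258805883817611 -0.003910390639816599 tip z 0.04077491349470094 F [ 0.15 -0.27  2.92] Tz [ 0. -0. -1.] ya
t 10.125 rig dx,dy from crown -0.00036064274640875213 -0.003959827324507849 tip z 0.040809521306338956 F [0.37 0.69 2.8 ] Tz [ 0. -0. -1.] y
t 10.375 rig dx,dy from crown -0.0003662918302585326 -0.003945863506737699 tip z 0.03977585400531011 F [ 0.48 -0.04  4.43] Tz [ 0. -0. -1.] 
t 10.5 rig dx,dy from crown -0.00034295188617639304 -0.003919591826832437 tip z 0.03982483631354172 F [-0.58 -0.27  4.38] Tz [ 0. -0. -1.] y
14.34303125
```

```bash
cat > ptr.py <<'E'
import sys
from h import *
c=camera_params("wrist");W=c["T_tool_cam"];C=np.array([.54375,-.0005]);Y=np.array([-.2459,.9693]);X=np.array([.9693,.2459])
def meas(im,p,rv):
    T=R.from_rotvec(rv).as_matrix();h=cv2.cvtColor(im,cv2.COLOR_RGB2HSV).astype(int)
    H,S,V=h[...,0],h[...,1],h[...,2]
    red=((H<6)|(H>174))&(S>150)&(V>90);br=(H>12)&(H<28)&(S>120)&(V>70)
    v,u=np.mgrid[:400,:640];red&=(v<260);br&=(v<260)&(v>60)
    n,l,st,ce=cv2.connectedComponentsWithStats(br.astype(np.uint8))
    rr=np.argwhere(red);r0=rr[:,0].max();nose=rr[rr[:,0]>=r0-3];g=(nose[:,1].mean(),r0)
    out=[]
    for i in range(1,n):
        if st[i,4]<40:continue
        b=np.argwhere(l==i);t=b[:,0].min();tip=b[b[:,0]<=t+4];q=(tip[:,1].mean(),t)
        P=ray(q,c["intrinsics"],c["dist"],p+T@W[:3,3],T@W[:3,:3],.032)[:2]-C
        out.append((np.round(q,1),st[i,4],(P@X*1e3).round(1),(P@Y*1e3).round(1)))
    G=ray(g,c["intrinsics"],c["dist"],p+T@W[:3,3],T@W[:3,:3],.022)[:2]-C
    print("mark",np.round(g,1),(G@X*1e3).round(1),(G@Y*1e3).round(1),"ptr",*out)
if __name__=="__main__":
    if len(sys.argv)>1: meas(cv2.imread("pics/w1.png")[:,:,::-1],np.array([.571,-.1103,.1459]),[3.117,.388,.001])
    s=observe();meas(get_image("wrist"),s["position"],s["ee_rot"])
E
python3 ptr.py 1
python3 -m pendant '[0,-0.003,0,0,0,0,0, 0,-0.003,0,0,0,0,0, 0,-0.003,0,0,0,0,0]'; python3 ptr.py; python3 -m pendant '[0,-0.002,0.0005,0,0,0,0, 0,-0.003,0.001,0,0,0,0, 0,0,0,0,0,0,0]';python3 st.py; python3 ptr.py
```

```text
mark [160. 129.] 54.5 39.1 ptr (array([186.5, 137. ]), np.int32(328), np.float64(47.9), np.float64(10.8)) (array([301.5, 187. ]), np.int32(105), np.float64(0.5), np.float64(-93.3))
mark [110.7 142. ] 53.6 39.2 ptr (array([149., 151.]), np.int32(697), np.float64(49.1), np.float64(9.4))
clock: 10.98
position: [0.5654, -0.0875, 0.0508]
ee_rot: [3.117, 0.388, 0.0]
force: [0.3, -1.4, 3.7]
width: 0.001
gripper_force: 1.9
mark [124.4 142. ] 53.6 39.4 ptr (array([158.1, 151. ]), np.int32(705), np.float64(49.0), np.float64(12.9)) (array([380.6, 218. ]), np.int32(40), np.float64(4.1), np.float64(-128.7))
clock: 11.4
position: [0.564, -0.0821, 0.0491]
ee_rot: [-3.117, -0.389, 0.0]
force: [0.3, 1.6, 4.7]
width: 0.003
gripper_force: 2.4
t 11.4 rig dx,dy from crown -0.0004243918158064426 0.01090806487682534 tip z 0.03814408944004842 F [0.27 1.58 4.7 ] Tz [-0.     0.001 -1.   ] yaw err -0.0002071838980270968
mark [131.4 142. ] 53.6 39.5 ptr (array([163.3, 151. ]), np.int32(701), np.float64(49.2), np.float64(14.4)) (array([388., 222.]), np.int32(77), np.float64(1.9), np.float64(-127.9))
```

```bash
python3 -m pendant '[0,-0.001,-0.010,0,0,0,0, 0,0.015,0,0,0,0,0, 0,0.0145,0,0,0,0,0, 0,0,0,0,0,0,0, 0,-0.001,0.006,0,0,0,0, 0,-0.001,0.0045,0,0,0,0, 0,0,0,0,0,0,0]';python3 st.py; python3 ptr.py;  python3 -m pendant '[0,-0.004,-0.0011,0,0,0,0, 0,-0.004,-0.0008,0,0,0,0, 0,-0.004,-0.0002,0,0,0,0, 0,-0.004,0,0,0,0,0, 0,-0.004,0,0,0,0,0, 0,-0.003,0.0006,0,0,0,0, 0,-0.003,0.0011,0,0,0,0]' ;python3 st.py; python3 ptr.py
```

```text
clock: 12.32
position: [0.5705, -0.1085, 0.0485]
ee_rot: [3.117, 0.389, -0.001]
force: [-0.4, -1.4, 3.5]
width: 0.003
gripper_force: 1.8
t 12.325 rig dx,dy from crown -0.0005868651255358891 -0.016270560012627434 tip z 0.03747676568760944 F [-0.38 -1.4   3.55] Tz [-0. -0. -1.] yaw err -0.013378431782811617
mark [ 89.7 142. ] 53.7 39.1 ptr (array([118.8, 152. ]), np.int32(723), np.float64(48.6), np.float64(14.8)) (array([341.4, 223. ]), np.int32(46), np.float64(1.3), np.float64(-124.2)) (array([266., 230.]), np.int32(96), np.float64(-3.6), np.float64(-74.0))
clock: 13.25
position: [0.5643, -0.083, 0.0491]
ee_rot: [-3.117, -0.388, -0.0]
force: [-1.3, -0.8, 4.9]
width: 0.007
gripper_force: 2.3
t 13.25 rig dx,dy from crown -0.00037618971707753274 0.01001767112781931 tip z 0.03813033220659738 F [-1.29 -0.77  4.9 ] Tz [ 0.  0. -1.] yaw err -0.02719170277481453
mark [130. 142.] 53.8 39.4 ptr (array([148., 151.]), np.int32(699), np.float64(49.3), np.float64(23.1)) (array([351.6, 232. ]), np.int32(56), np.float64(-5.2), np.float64(-104.8))
```

```bash
python3 -m pendant '[0,-0.001,-0.010,0,0,0,0, 0,0.015,0,0,0,0,0, 0,0.014,0,0,0,0,0, 0,0,0,0,0,0,0, 0,-0.001,0.006,0,0,0,0, 0,-0.001,0.0045,0,0,0,0, 0,0,0,0,0,0,0]' >/dev/null; python3 -m pendant '[0,-0.004,-0.0011,0,0,0,0, 0,-0.004,-0.0008,0,0,0,0, 0,-0.004,-0.0002,0,0,0,0, 0,-0.004,0,0,0,0,0, 0,-0.004,0,0,0,0,0, 0,-0.003,0.0006,0,0,0,0, 0,-0.003,0.0011,0,0,0,0]' ;python3 st.py; python3 ptr.py
```

```text
clock: 15.05
position: [0.5643, -0.083, 0.049]
ee_rot: [-3.117, -0.388, -0.0]
force: [-0.2, -0.2, 5.3]
width: 0.008
gripper_force: 2.4
t 15.05 rig dx,dy from crown -0.00035973443939576 0.00998741551156289 tip z 0.03802392086877465 F [-0.17 -0.25  5.28] Tz [ 0.  0. -1.] yaw err -0.028666025257720662
mark [129.4 142. ] 53.8 39.7 ptr (array([133.2, 151. ]), np.int32(708), np.float64(49.4), np.float64(32.3)) (array([380.3, 225. ]), np.int32(102), np.float64(-0.1), np.float64(-123.8)) (array([303.9, 226. ]), np.int32(61), np.float64(-0.7), np.float64(-73.0))
```

```bash
python3 -m pendant '[0,-0.001,-0.010,0,0,0,0, 0,0.015,0,0,0,0,0, 0,0.014,0,0,0,0,0, 0,0,0,0,0,0,0, 0,0,0,0,0,0,0]' >/dev/null; python3 st.py; python3 ptr.py
```

```text
t 15.725 rig dx,dy from crown -0.0007815884491134557 -0.01839262213506473 tip z 0.047712024120379365 F [ 1.22  0.65 -0.73] Tz [-0.001  0.    -1.   ] yaw err -0.07040013355438646
mark [ 96.7 140. ] 53.8 39.4 ptr (array([ 95., 150.]), np.int32(704), np.float64(48.4), np.float64(34.7)) (array([254.4, 221. ]), np.int32(114), np.float64(-1.2), np.float64(-66.5)) (array([328.9, 221. ]), np.int32(62), np.float64(-1.3), np.float64(-118.2))
```

```bash
python3 -m pendant '[0,-0.010,0,0,0,0,0, 0,0,0,0,0,0,0, 0,0,0.005,0,0,0,0, 0,0,0.003,0,0,0,0, 0,0,0,0,0,0,0]' >/dev/null; python3 -m pendant '[0,-0.004,-0.0002,0,0,0,0, 0,-0.004,0,0,0,0,0, 0,-0.004,0,0,0,0,0, 0,-0.002,0.0001,0,0,0,0, 0,0,0,0,0,0,0, 0,0,-0.005,0,0,0,0, 0,0,-0.005,0,0,0,0, 0,0.018,-0.02,0,0,0,0, 0,0,-0.054,0,0,0,0, 0,0,0,0,0,0,0]' >/dev/null; python3 -m pendant '[0,0,0,0,0,0,0, 0,0,0,0,0,0,0]' >/dev/null; python3 st.py; python3 ptr.py
```

```text
t 17.9 rig dx,dy from crown -0.0014374612777823322 -0.012064622518924296 tip z 0.12298979457225541 F [-0.66 -0.09  0.42] Tz [-0.002  0.    -1.   ] yaw err -0.03027456819673091
mark [160. 129.] 54.2 39.4 ptr (array([155.4, 137. ]), np.int32(351), np.float64(48.1), np.float64(39.4)) (array([319.5, 189. ]), np.int32(113), np.float64(0.5), np.float64(-104.5))
```

```bash
python3 -c "
from cell import *
print(sign_off())"
```

```text
the job is handed in; nothing more can be done
None
```

I rolled the wheel in four light strokes, and the last wrist-camera measurement put the pointer on the red mark to within about 1 mm. The hand was raised clear and the job handed in at about 18 s. No verdict came back, and I took no final picture of the four loose things.

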